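# Shut and bolt the board test jig

### The arm

A 6-joint arm with a two-finger parallel gripper is mounted at the origin on the work surface. World frame = base frame: x ahead of the robot, y to its left, z up, the work surface at z = 0. Lengths are in m, angles in rad, forces in N, time in s.
With the tool pointing down it reaches from about 0.35 to 0.85 m from the base axis. Payload 8.1 kg.
Tool frame: the origin (TCP) lies on the mounting face of the last link; the fingertips stand 186 mm ahead of it and the grasp point (between the pads) lies 167 mm ahead of it; z points along the fingers, y is the line along which they close (so a half turn about z gives the same grasp; the last joint's range is limited). The gripper opens to 93 mm and grips with 3 to 60 N. Pads are 15 mm wide; open, the fingers measure 128 mm over their backs; the gripper's body (75 mm by 188 mm) begins 65 mm behind the grasp point.
Start: joints at [1.125, 0.13, 1.488, -0, 1.523, -0.085], TCP at [0.212, 0.561, 0.405] pointing down, gripper open.
Joint ranges: [-2.96, 2.96], [-0.89, 2.26], [0.02, 2.5], [-1.34, 4.48], [0, 2.73], [-2.66, 2.66]. Speed limits (rad/s): [2.39, 2.39, 2.79, 3.14, 3.14, 3.14].

### API

Orientations are given as a rotation vector (axis times angle).
In Python, from plant import read_state, read_camera, camera_params, close_job gives the robot as it stands. The module is installed in compiled form; this text tells all that it offers.
- The arm moves only by the tool servo_tool, never from a script. Its argument "increments" is a list of rows, each an object with "slide": the shift along the tool's x, y, z in mm, a list of three; "dr": the turn, a rotation vector about the tool's x, y, z in rad, a list of three; "jaw": the closure, from 0 (fully open) to 1 (shut). In form: [{"slide": [x, y, z], "dr": [ax, ay, az], "jaw": jaw}, ...]. A call has 1 to 20 rows; each row is the pose to reach, as a shift and turn from the pose commanded when the call began, along the tool's axes at that moment; what a row does not reach only later rows make up. A row lasts 1/10 s, in which the tool goes at most 50 mm and 8.59 degrees, less where a joint would pass 70% of its speed; a pose out of reach is approached as far as the arm can. A call with a gripper value outside its range is refused whole. The fingers move at their own pace and stop on an object; "force" is the grip in N (left out, the last holds). Time passes only in rows, so rows that repeat a pose let the fingers close. It gives the time, the measured TCP pose, the force, the opening and the grip force at its end, in the units of the state.
- read_state(): the state, without advancing time (a new reading comes with each control period).
- read_camera(name): name is "scene" or "side" or "wrist"; returns (picture, depth): 400x640x3 uint8, red, green, blue; 400x640 float32, m along the optical axis (not along the pixel's ray), 0 where there is no reading.
- camera_params(name): a dict with "fx", "fy", "cx", "cy" (pixels), "rvec" (rotation vector, rad) and "tvec" (3), from world to camera coordinates, as OpenCV has them. Camera axes: x right, y down, z forward; pixel columns grow to the right and rows downward; lengths in m; the calibration is good to about 2 mm. A picture is of the moment at which its call begins: read the wrist's pose just before it. camera_params takes no time and is no camera call; for the wrist camera it gives the pose at the moment of the call.
- close_job(): hands the job in; it is judged then, once.
The state is a dict: "t": time; "q": joint angles; "dq": joint speeds; "joint_torque": joint torques, N m; "tool_pos": TCP position; "orientation": TCP orientation; "force": force on the tool from outside, world axes, zero at the start; "wrist_torque": the same for the moment, N m; "opening": finger opening in m; "gripper_force": force on a finger pad.
Only numpy, scipy, OpenCV 4.12 (cv2) and the standard library are available. Lean on these libraries where they do the work, as an engineer would, in place of code of your own. Each camera call takes 0.05 s, during which the arm holds its last target. There are 200 camera calls.

### The job

The circuit board is already lying in the test jig: swing the cover shut over it, hold the cover down against the springs and slide its bolt across into the keeper until the tip is fully home against the interlock switch at the keeper's far end, then let go. Go by feel and be gentle: do not squeeze the board hard or ram the bolt into the keeper or the switch, and leave the other things on the bench where they are.

Things in the scene. Friction and masses are not known exactly. Their poses are not given: they have to be found in the camera images.
- jig: The test jig, fixed: grey case 280 x 400 mm with a brown deck on top, 70 mm above the bench. Origin: centre of its underside; x points from its front to its hinge side (away from the robot at yaw 0), y to the keeper side, z up. Hinge pillars stand at x = 108 to 132 mm, up to 104 mm high. The board lies in a nest on springs.
- cover: The cover, 205 (x) by 260 (y) by 8 mm, 0.3 kg, blue border, clear window. Origin on the hinge axis (along jig y, at jig x = 105 mm, height 100 mm); the plate runs from x = 0 to -205, y = -130 to 130, top face at z = +5 mm. Fully down its axes are parallel to the jig's; it opens by turning positively about +y. The stiff hinge (0.55 N m) keeps it where it is left.
- cover_edge (a point): Middle of the cover's front edge, on its top face (cover x = -205 mm, y = 0). About 0.055 rad before fully down, two rods under the cover, 105 mm from the hinge, meet the board and press the nest down on its springs. To hold the cover fully down takes 10 to 13 N at the knob; then the nest bottoms and the load on the board rises steeply. Let go unbolted, it springs up.
- knob (a point): Centre of the bolt's black upright knob, a cylinder 16 mm across and 30 mm tall along the cover's z, on a 9 mm neck above the bar. At cover x = -170, z = +42 mm, and y = +40 mm when the bolt is fully drawn. The two steel straps in which the bolt slides (up to cover z = 21 mm) stay 25 mm or more from it in y.
- bolt_tip (a point): End of the bolt's hemispherical tip. The bolt is a steel bar 10 mm across that slides along the cover's +y towards the keeper, 170 mm from the hinge axis, at cover z = +13 mm; the tip is 85 mm ahead of the knob. It can slide 44 mm from fully drawn, takes about 2.5 N to move and stays where it is left.
- keeper: The keeper on the deck: aluminium pedestal, 34 mm high, with a steel box staple on it, 26 mm wide, 55 mm high in all; axes as the jig's, origin at deck height below the staple's middle. The bolt enters under its bridge along +y. Cover fully down: 2 mm of room under the bridge; 2 to 5 mm too high the round tip rides on its edge, higher it is blocked.
- keeper_mouth (a point): Middle of the keeper's opening on the bolt's line (43 mm above the deck). Hidden behind it under the bridge is the face (switch_face) of the interlock switch, a 12 mm brass threaded barrel through the keeper's far end: 8 to 26 mm from the mouth, as its lock nuts were set. Its pose is not given. The bolt is fully home with its tip on that face. The switch stands 15 N, the keeper 25 N.
- board: The circuit board under test, 150 x 170 mm, 3 mm thick with parts up to 12 mm tall, lying loose in the nest under the cover. Origin: centre of its underside, 84 mm above the bench before the cover presses it down (by up to 6 mm). It stands a squeeze of 40 N from the cover's rods (24 N at the knob).
- waiting_boards: Stack of five boards, 150 x 170 mm and about 77 mm high, beside the jig. To be left alone.
- passed_boards: Stack of three boards, 150 x 170 mm and about 45 mm high, on the other side of the jig. To be left alone.
- marker: Red flat marker pen with black cap, 122 x 12 x 10 mm, lying on the jig's deck beside the cover. To be left alone.
- solder_reel: Reel of solder, 64 mm in diameter, 46 mm high. To be left alone.
- flux_bottle: White bottle with red cap, 52 mm in diameter, 120 mm high. To be left alone.
- screwdriver: Screwdriver with yellow handle. To be left alone.
- tweezers: Steel tweezers, 122 mm long. To be left alone.

How it is judged:
On the way, in this order (a step that is already met when the one before it is completed fails the run):
1. the cover is swung down onto the board (within 0.1 rad of fully down), the bolt still out of the keeper (angle between the z axis of cover and the z axis of jig, either way round below 0.1 rad and y of bolt_tip in the frame of keeper_mouth below -0.001 m), for 0.2 s.
2. the bolt is fully home in the keeper (angle between the z axis of cover and the z axis of jig, either way round below 0.02 rad and y of bolt_tip in the frame of switch_face above -0.0015 m), for 0.2 s.
At the end, for the whole second after the job is handed in: The cover is down (within 0.02 rad) and held there by the bolt, whose tip lies under the keeper's bridge within 1.5 mm of the switch's face; everything is at rest and let go (all of step 2 and z of bolt_tip in the frame of keeper_mouth below 0.004 m and linear speed of cover below 0.02 m/s); the robot touches nothing.
It fails at once if the board is squeezed with more than 40 N by the cover (contact force between cover and board above 40 N).
It fails at once if the bolt is jammed against the keeper with more than 25 N (contact force between cover and keeper above 25 N).
It fails at once if the bolt is pushed against the interlock switch with more than 15 N (contact force between cover and switch above 15 N).
It fails at once if the board is shifted out of its nest (distance of board from where it was at the start of the episode above 0.012 m).
It fails at once if something else on the bench is moved by more than 15 mm (distance of any of waiting_boards, passed_boards, marker, solder_reel, flux_bottle, screwdriver, tweezers from where it was at the start of the episode above 0.015 m).
It also fails if it takes over 72 s, if anything falls off the work surface, if the arm or the gripper's body presses on something with over 40 N, if the wrist force passes 120 N, or if a joint passes its speed limit or range.

## Working session

There is one attempt and no reset: what is moved stays moved. The work goes in short steps, Python scripts to look and compute and a tool call to move; the robot and the scene stay as the last step left them, time stands still between calls to the robot, and variables do not carry over. Pictures are saved under pics/ and viewed, at most 10 in all, crops included, and the job is handed in when it is done.

Besides the shell and the picture viewer there is one more tool, called after "Request:" as name(argument=value, ...) on one line, values as JSON. servo_tool: Moves the arm, as the interface text tells. Its arguments: {"type":"object","properties":{"increments":{"type":"array"},"force":{"type":"number"}},"required":["increments"]}

```bash
mkdir -p pics; cat > h.py <<'E'
import numpy as np,cv2
from plant import *
def cam(n):
    p=camera_params(n); R=cv2.Rodrigues(np.array(p['rvec'],float))[0]; return p,R,np.array(p['tvec'],float)
def pts(n,d):
    p,R,t=cam(n); v,u=np.indices(d.shape)
    P=np.stack([(u-p['cx'])/p['fx']*d,(v-p['cy'])/p['fy']*d,d],-1)
    return (P-t)@R
def proj(n,X):
    p,R,t=cam(n); c=np.atleast_2d(X)@R.T+t
    return np.c_[c[:,0]/c[:,2]*p['fx']+p['cx'],c[:,1]/c[:,2]*p['fy']+p['cy']]
def toolR(): 
    s=read_state(); return np.array(s['tool_pos']),cv2.Rodrigues(np.array(s['orientation'],float))[0]
E
python3 - <<'E'
from h import *
for n in('scene','side'):
    a,d=read_camera(n); np.savez(n+'.npz',a=a,d=d); cv2.imwrite(f'pics/{n}.png',a[...,::-1])
    p,R,t=cam(n); print(n,p['fx'],(-R.T@t).round(3),R[2].round(2))
s=read_state(); print(s)
E
```

```text
scene 487.58429436704637 [1.703 0.227 0.998] [-0.8  -0.19 -0.57]
side 512.1856915468999 [ 0.137 -1.179  1.139] [ 0.23  0.72 -0.65]
{'t': 0.1, 'q': array([ 1.12460450e+00,  1.31111622e-01,  1.48917781e+00, -1.23822513e-05,
        1.52299086e+00, -8.54046461e-02]), 'dq': array([ 0.00034265, -0.00164426, -0.00199884, -0.00057762, -0.00132436,
        0.00064089]), 'joint_torque': array([ 8.05233176e-04, -5.61338675e+01, -4.93096232e+01,  7.70278741e-02,
        2.91391695e-02, -9.82724873e-05]), 'tool_pos': array([0.21170195, 0.56119264, 0.40377248]), 'orientation': array([-5.63575955e-01, -3.09018928e+00,  2.56258922e-03]), 'force': array([ 0.05069272, -0.69297107,  0.06123009]), 'wrist_torque': array([0.03215555, 0.03237476, 0.03643658]), 'gripper_force': 0.0, 'opening': 0.093011620394345}
```

View pics/scene.png

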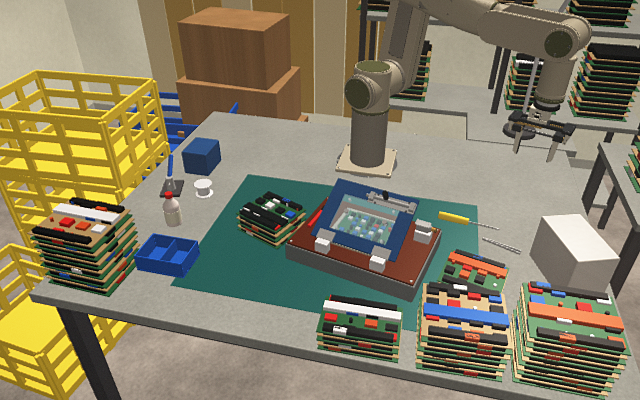

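View pics/side.png

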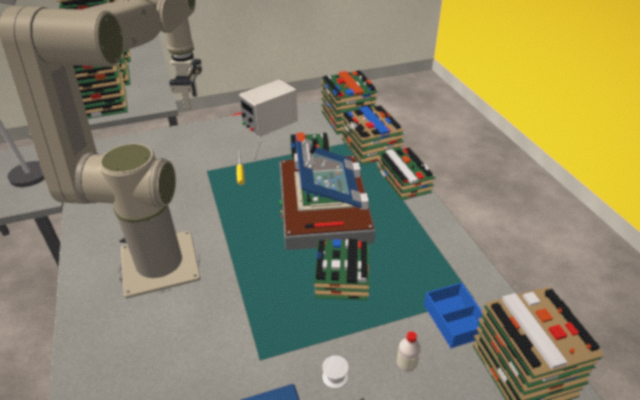

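The scene view shows the jig at about (360,240), the open cover with its bolt near (390,200), and the keeper near (423,232). The marker is at (317,217) and the screwdriver at (455,217). The side view shows the cover at (330,175), standing part open.

```bash
python3 - <<'E'
from h import *
out={}
for n in('scene','side'):
    z=np.load(n+'.npz');a=z['a'];d=z['d'];P=pts(n,d)
    hsv=cv2.cvtColor(a,cv2.COLOR_RGB2HSV)
    reg=(P[...,0]>.3)&(P[...,0]<.85)&(abs(P[...,1])<.35)&(d>0)
    # deck: brown, z~.07
    m=reg&(abs(P[...,2]-.07)<.008)&((hsv[...,0]<15)|(hsv[...,0]>170))&(hsv[...,1]>90)&(hsv[...,2]<150)
    q=P[m][:,:2]; r=cv2.minAreaRect((q*1000).astype(np.float32)); print(n,'deck',m.sum(),r)
    b=reg&(P[...,2]>.09)&(hsv[...,0]>98)&(hsv[...,0]<118)&(hsv[...,1]>120)
    k,l,st,c=cv2.connectedComponentsWithStats(b.astype(np.uint8)); i=1+np.argmax(st[1:,4]); b=l==i
    Q=P[b]; c0=np.median(Q,0); Q=Q[np.linalg.norm(Q-c0,axis=1)<.2]
    for _ in range(3):
        c0=Q.mean(0);U,S,V=np.linalg.svd(Q-c0,full_matrices=False); e=(Q-c0)@V[2]; Q=Q[abs(e)<.006]
    print(n,'cover',st[i],c0.round(3),'normal',V[2].round(3),'ext',Q.min(0).round(3),Q.max(0).round(3))
    # aluminium/grey things above deck height
    g=reg&(P[...,2]>.085)&(P[...,2]<.14)&(hsv[...,1]<50)&(hsv[...,2]>110)
    k,l,st,c=cv2.connectedComponentsWithStats(g.astype(np.uint8))
    for j in range(1,k):
        if st[j,4]>40: 
            q=P[l==j];print('  grey',c[j].round(),st[j,4],np.percentile(q,3,0).round(3),np.percentile(q,97,0).round(3))
z=np.load('scene.npz')
cv2.imwrite('pics/crop.png',cv2.resize(z['a'][165:305,270:470,::-1],None,fx=4,fy=4,interpolation=cv2.INTER_CUBIC))
E
```

```text
scene deck 2812 ((623.3372192382812, 28.150726318359375), (470.294189453125, 426.6950378417969), 76.96285247802734)
scene cover [ 311  179  102   83 2247] [0.583 0.07  0.144] normal [-0.43   0.098 -0.898] ext [ 0.456 -0.065  0.1  ] [0.691 0.216 0.198]
  grey [336. 222.] 105 [ 0.57  -0.013  0.121] [0.61  0.013 0.14 ]
  grey [423. 223.] 98 [0.516 0.228 0.121] [0.544 0.27  0.13 ]
  grey [324. 239.] 309 [ 0.619 -0.044  0.088] [0.67  0.002 0.119]
  grey [377. 235.] 68 [0.606 0.117 0.122] [0.639 0.139 0.138]
  grey [423. 234.] 126 [0.535 0.229 0.087] [0.556 0.276 0.107]
  grey [379. 256.] 346 [0.659 0.121 0.087] [0.708 0.166 0.119]
side deck 2512 ((526.046875, 45.692657470703125), (563.7056884765625, 433.3141174316406), 42.477272033691406)
side cover [296 142  64  64 693] [0.522 0.    0.167] normal [ 0.43  -0.096  0.898] ext [ 0.457 -0.063  0.108] [0.632 0.182 0.199]
  grey [352. 166.] 147 [0.657 0.116 0.087] [0.705 0.169 0.121]
  grey [337. 168.] 111 [0.597 0.073 0.125] [0.639 0.149 0.139]
  grey [299. 185.] 60 [0.47  0.044 0.085] [0.503 0.195 0.096]
  grey [340. 186.] 48 [ 0.584 -0.01   0.126] [0.606 0.051 0.138]
  grey [360. 197.] 174 [ 0.619 -0.048  0.089] [0.668 0.003 0.122]
  grey [326. 204.] 77 [ 0.488 -0.016  0.086] [0.588 0.014 0.097]
```

View pics/crop.png

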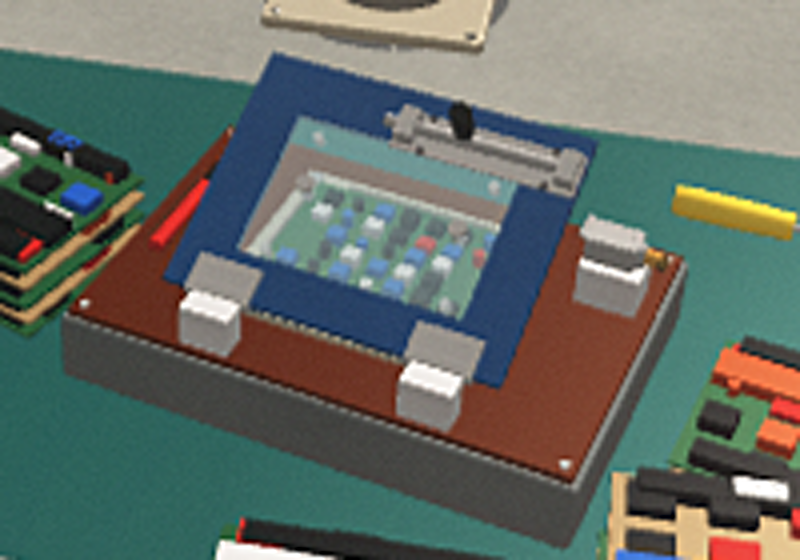

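The crop shows the cover half open: bolt knob at crop (462,120), straps at (405,125) and (570,170). The keeper, with its brass barrel, is at (615,250), and the hinge pillars are at (215,310) and (435,385). The front-left border of the cover is free for pushing.

```bash
cat > jig.py <<'E'
from h import *
def frame(yaw,O):
    ex=np.array([np.cos(yaw),np.sin(yaw),0]);ey=np.array([-ex[1],ex[0],0]);return np.c_[ex,ey,[0,0,1]],np.array(O)
E
python3 - <<'E'
from jig import *
z=np.load('scene.npz');a=z['a'];d=z['d'];P=pts('scene',d);hsv=cv2.cvtColor(a,cv2.COLOR_RGB2HSV)
n=np.array([.43,-.097,.898]);n/=np.linalg.norm(n)
c0=np.array([.583,.07,.144])
b=(hsv[...,0]>98)&(hsv[...,0]<118)&(hsv[...,1]>120)&(abs((P-c0)@n)<.008)&(np.linalg.norm(P-c0,axis=2)<.2)&(d>0)
Q=P[b]; ey=np.cross([0,0,1],n);ey/=np.linalg.norm(ey);ex=np.cross(ey,n)
uv=np.c_[(Q-c0)@ex,(Q-c0)@ey]*1000
r=cv2.minAreaRect(uv.astype(np.float32));print(r,np.percentile(uv,1,0),np.percentile(uv,99,0))
print('open',np.arcsin(np.hypot(n[0],n[1])),'yaw',np.arctan2(n[1],n[0]),ex,ey)
ctr=c0+ex*r[0][0]/1000+ey*r[0][1]/1000
H=ctr+ex*.1025-n*.005; print('center',ctr,'hinge origin',H)
# deck boundary: pixels in deck comp
m=(abs(P[...,2]-.07)<.005)&((hsv[...,0]<15)|(hsv[...,0]>170))&(hsv[...,1]>90)&(hsv[...,2]<150)&(np.linalg.norm(P[...,:2]-[.55,.085],axis=2)<.27)
k,l,st,c=cv2.connectedComponentsWithStats(m.astype(np.uint8));i=1+np.argmax(st[1:,4]);print('deck',cv2.minAreaRect((P[l==i][:,:2]*1000).astype(np.float32)))
E
```

```text
((-13.527763366699219, 8.398651123046875), (207.5871124267578, 261.9954528808594), 0.13140644133090973) [-113.91823751 -120.17215623] [ 87.63549947 137.29509279]
open 0.45632027558586685 yaw -0.2218677538610701 [ 0.87567623 -0.19753627 -0.44064788] [ 0.22005198  0.97548815 -0.        ]
center [0.5730022  0.08086501 0.14996098] hinge origin [0.66060978 0.06110237 0.10030617]
deck ((559.2181396484375, 83.55209350585938), (391.27581787109375, 276.76715087890625), 76.96285247802734)
```

Request:
servo_tool(increments=[{"slide": [0, 0, -50], "dr": [0, 0, 0], "jaw": 0.5}, {"slide": [0, 0, -90], "dr": [0, 0, 0], "jaw": 1}, {"slide": [-29, -26, -90], "dr": [0, 0, -0.13], "jaw": 1}, {"slide": [-60, -54, -90], "dr": [0, 0, -0.13], "jaw": 1}, {"slide": [-95, -85, -90], "dr": [0, 0, -0.13], "jaw": 1}, {"slide": [-130, -117, -90], "dr": [0, 0, -0.13], "jaw": 1}, {"slide": [-165, -149, -90], "dr": [0, 0, -0.13], "jaw": 1}, {"slide": [-200, -180, -90], "dr": [0, 0, -0.13], "jaw": 1}, {"slide": [-235, -212, -90], "dr": [0, 0, -0.13], "jaw": 1}, {"slide": [-270, -243, -90], "dr": [0, 0, -0.13], "jaw": 1}, {"slide": [-305, -275, -90], "dr": [0, 0, -0.13], "jaw": 1}, {"slide": [-340, -306, -90], "dr": [0, 0, -0.13], "jaw": 1}, {"slide": [-375, -338, -90], "dr": [0, 0, -0.13], "jaw": 1}, {"slide": [-405, -365, -90], "dr": [0, 0, -0.13], "jaw": 1}, {"slide": [-425, -383, -90], "dr": [0, 0, -0.13], "jaw": 1}, {"slide": [-436, -392, -90], "dr": [0, 0, -0.13], "jaw": 1}, {"slide": [-436, -392, -90], "dr": [0, 0, -0.13], "jaw": 1}, {"slide": [-436, -392, -90], "dr": [0, 0, -0.13], "jaw": 1}])

```text
t: 1.9
tool_pos: [0.4811, 0.0414, 0.4945]
orientation: [-0.362, -3.12, -0.001]
force: [0.5, 1.0, -0.5]
opening: 0.0005
gripper_force: 0.0
```

```bash
python3 - <<'E'
from h import *
a,d=read_camera('wrist');cv2.imwrite('pics/w1.png',a[...,::-1]);np.savez('w1.npz',a=a,d=d)
p,R,t=cam('wrist');print(p['fx'],(-R.T@t).round(3),R[2].round(2));T,Q=toolR();print(T,Q.round(3),read_state()['force'])
E
```

```text
276.5108981892454 [0.416 0.057 0.475] [ 0.24 -0.05 -0.97]
[0.4809954  0.04177979 0.49469175] [[-0.974  0.228 -0.   ]
 [ 0.228  0.974  0.   ]
 [ 0.     0.    -1.   ]] [ 1.13576511  0.38144643 -0.0262967 ]
```

View pics/w1.png

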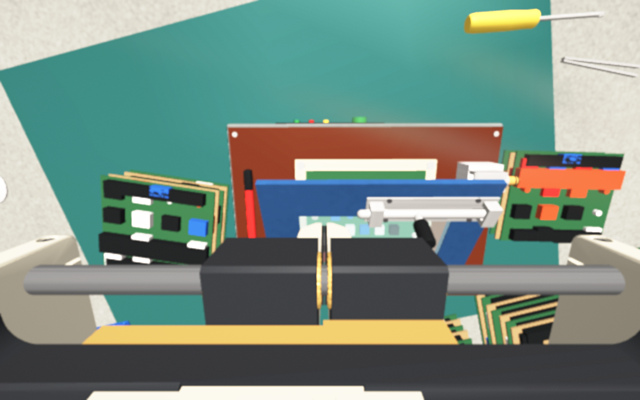

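The wrist view is aligned with the jig. It shows the knob at (425,232), the straps at (375,212) and (493,212), and the keeper at (480,172) beyond the cover. The left part of the front border is free, so I'll push there.

Request:
servo_tool(increments=[{"slide": [0, 0, 30], "dr": [0, 0, 0], "jaw": 1}, {"slide": [0, 0, 70], "dr": [0, 0, 0], "jaw": 1}, {"slide": [0, 0, 100], "dr": [0, 0, 0], "jaw": 1}, {"slide": [0, 0, 112], "dr": [0, 0, 0], "jaw": 1}, {"slide": [1, 0, 118], "dr": [0, 0, 0], "jaw": 1}, {"slide": [3, 0, 124], "dr": [0, 0, 0], "jaw": 1}, {"slide": [5, 0, 130], "dr": [0, 0, 0], "jaw": 1}, {"slide": [7, 0, 136], "dr": [0, 0, 0], "jaw": 1}, {"slide": [9, 0, 142], "dr": [0, 0, 0], "jaw": 1}, {"slide": [11, 0, 148], "dr": [0, 0, 0], "jaw": 1}, {"slide": [13, 0, 154], "dr": [0, 0, 0], "jaw": 1}, {"slide": [14, 0, 160], "dr": [0, 0, 0], "jaw": 1}, {"slide": [15, 0, 166], "dr": [0, 0, 0], "jaw": 1}, {"slide": [16, 0, 172], "dr": [0, 0, 0], "jaw": 1}, {"slide": [17, 0, 177], "dr": [0, 0, 0], "jaw": 1}, {"slide": [18, 0, 182], "dr": [0, 0, 0], "jaw": 1}, {"slide": [18, 0, 185], "dr": [0, 0, 0], "jaw": 1}, {"slide": [18, 0, 187], "dr": [0, 0, 0], "jaw": 1}, {"slide": [18, 0, 187], "dr": [0, 0, 0], "jaw": 1}])

```text
t: 3.85
tool_pos: [0.4638, 0.0448, 0.3075]
orientation: [-0.362, -3.12, 0.0]
force: [0.1, 0.5, -0.0]
opening: 0.0003
gripper_force: 0.0
```

```bash
cat > look.py <<'E'
from h import *
def cover(n='scene'):
    a,d=read_camera(n);P=pts(n,d);hsv=cv2.cvtColor(a,cv2.COLOR_RGB2HSV)
    b=(hsv[...,0]>98)&(hsv[...,0]<118)&(hsv[...,1]>120)&(d>0)&(P[...,2]>.085)&(P[...,2]<.21)&(np.linalg.norm(P[...,:2]-[.565,.083],axis=2)<.17)
    Q=P[b]
    for _ in range(5):
        c=np.median(Q,0);c=Q.mean(0);V=np.linalg.svd(Q-c,full_matrices=False)[2];e=(Q-c)@V[2];Q=Q[abs(e)<max(.003,1.5*e.std())]
    n_=V[2]*np.sign(V[2][2]);return a,d,P,np.arcsin(np.hypot(*n_[:2])),np.arctan2(n_[1],n_[0]),len(Q)
E
python3 - <<'E'
from look import *
r=cover();print(r[3:]);cv2.imwrite('pics/s2.png',cv2.resize(r[0][165:305,270:470,::-1],None,fx=4,fy=4))
E
```

```text
(np.float64(0.07946596137611181), np.float64(-0.22012147265857868), 1474)
```

Request:
servo_tool(increments=[{"slide": [0, 0, -40], "dr": [0, 0, 0], "jaw": 1}, {"slide": [0, 0, -90], "dr": [0, 0, 0], "jaw": 1}, {"slide": [6, 33, -130], "dr": [0, 0, 0], "jaw": 0.55}, {"slide": [12, 70, -140], "dr": [0, 0, 0], "jaw": 0.55}, {"slide": [18, 100, -140], "dr": [0, 0, 0], "jaw": 0.55}, {"slide": [18, 100, -140], "dr": [0, 0, 0], "jaw": 0.55}, {"slide": [18, 100, -140], "dr": [0, 0, 0], "jaw": 0.55}])

```text
t: 4.6
tool_pos: [0.4691, 0.1466, 0.4477]
orientation: [-0.359, -3.121, 0.001]
force: [0.8, 0.4, 0.1]
opening: 0.036
gripper_force: 0.0
```

```bash
python3 - <<'E'
from look import *
print(cover()[3:])
a,d=read_camera('wrist');cv2.imwrite('pics/w2.png',a[...,::-1]);np.savez('w2.npz',a=a,d=d)
P=pts('wrist',d);T,Q=toolR();print(T)
m=(a.max(2)<70)&(d>0)&(P[...,2]>.135)&(P[...,2]<.18)&(np.linalg.norm(P[...,:2]-[.5076,.137],axis=2)<.04)
q=P[m];print('knob',m.sum(),q.mean(0).round(4),np.percentile(q,2,0).round(4),np.percentile(q,98,0).round(4))
t=q[q[:,2]>np.percentile(q[:,2],98)-.003];print('top',len(t),t.mean(0).round(4))
print('pred px',proj('wrist',[.5076,.137,.1557]))
g=(d>0)&(P[...,2]>.115)&(P[...,2]<.135)&(np.linalg.norm(P[...,:2]-[.53,.25],axis=2)<.045);q=P[g];print('staple',g.sum(),q.mean(0).round(4),np.percentile(q,2,0).round(4),np.percentile(q,98,0).round(4))
E
```

```text
(np.float64(0.07885607149181437), np.float64(-0.21490847041935138), 1501)
[0.46914786 0.14561812 0.4474049 ]
knob 256 [0.5049 0.139  0.1644] [0.5    0.1325 0.1463] [0.5133 0.1452 0.1715]
top 137 [0.5074 0.1384 0.1703]
pred px [[324.25358997 233.33707133]]
staple 1612 [0.5252 0.24   0.1249] [0.4961 0.2071 0.1164] [0.5453 0.2853 0.1347]
```

View pics/w2.png

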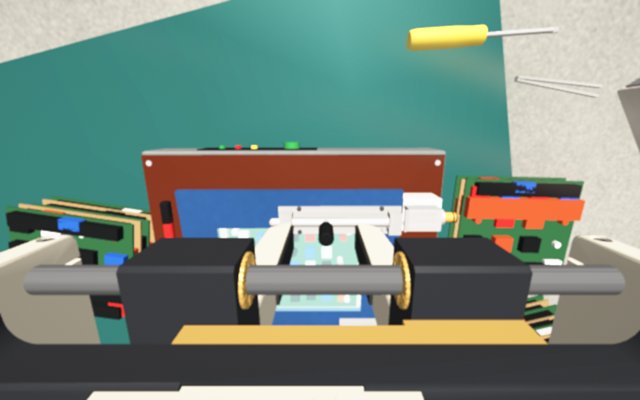

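The wrist view shows the knob at (326,232) between the open fingers. Its top measures (0.507,0.138,0.170), which matches my prediction. The keeper is at (422,213).

Request:
servo_tool(increments=[{"slide": [-13, 0, 30], "dr": [0, 0, 0], "jaw": 0.55}, {"slide": [-38, 1, 60], "dr": [0, 0, 0], "jaw": 0.55}, {"slide": [-38, 1, 80], "dr": [0, 0, 0], "jaw": 0.55}, {"slide": [-38, 1, 100], "dr": [0, 0, 0], "jaw": 0.55}, {"slide": [-38, 1, 110], "dr": [0, 0, 0], "jaw": 0.55}, {"slide": [-38, 1, 117], "dr": [0, 0, 0], "jaw": 0.55}, {"slide": [-38, 1, 120], "dr": [0, 0, 0], "jaw": 0.55}, {"slide": [-38, 1, 120], "dr": [0, 0, 0], "jaw": 0.55}, {"slide": [-38, 1, 120], "dr": [0, 0, 0], "jaw": 0.8}, {"slide": [-38, 1, 120], "dr": [0, 0, 0], "jaw": 1}, {"slide": [-38, 1, 120], "dr": [0, 0, 0], "jaw": 1}, {"slide": [-38, 1, 120], "dr": [0, 0, 0], "jaw": 1}, {"slide": [-38, 1, 120], "dr": [0, 0, 0], "jaw": 1}], force=40)

```text
t: 6.0
tool_pos: [0.5065, 0.1387, 0.328]
orientation: [0.361, 3.12, 0.0]
force: [0.5, 0.6, 0.1]
opening: 0.0151
gripper_force: 40.0
```

```bash
python3 - <<'E'
from look import *
s=read_state();print(s['tool_pos'],s['force'],s['wrist_torque'],s['opening'],s['gripper_force']);print(cover()[3:])
E
```

```text
[0.50648088 0.13870449 0.32800818] [0.46140393 0.61459362 0.11644472] [ 0.18912893 -0.09470181 -0.04166233] 0.015142729890234801 40.00016927719116
(np.float64(0.08073708290751025), np.float64(-0.22624451829151318), 1472)
```

Request:
servo_tool(increments=[{"slide": [0.5, 0, 1.5], "dr": [0, 0, 0], "jaw": 1}, {"slide": [1, 0, 3], "dr": [0, 0, 0], "jaw": 1}, {"slide": [1.5, 0, 4.5], "dr": [0, 0, 0], "jaw": 1}, {"slide": [2, 0, 6], "dr": [0, 0, 0], "jaw": 1}, {"slide": [2.3, 0, 7.5], "dr": [0, 0, 0], "jaw": 1}, {"slide": [2.6, 0, 9], "dr": [0, 0, 0], "jaw": 1}, {"slide": [2.6, 0, 9], "dr": [0, 0, 0], "jaw": 1}, {"slide": [2.6, 0, 9], "dr": [0, 0, 0], "jaw": 1}])

```text
t: 6.85
tool_pos: [0.5042, 0.1392, 0.3196]
orientation: [0.362, 3.119, 0.001]
force: [-0.7, 0.5, 6.9]
opening: 0.0154
gripper_force: 40.0
```

```bash
python3 - <<'E'
from look import *
s=read_state();print(s['tool_pos'],s['force'],s['opening'],s['gripper_force']);print(cover()[3:])
E
```

```text
[0.50422641 0.13919613 0.31960474] [-0.65587371  0.49953113  6.87079059] 0.015390529618820094 40.00159978866577
(np.float64(0.03080973589615598), np.float64(-0.19194245967736406), 1407)
```

Request:
servo_tool(increments=[{"slide": [0.4, 0, 1], "dr": [0, 0, 0], "jaw": 1}, {"slide": [0.7, 0, 2], "dr": [0, 0, 0], "jaw": 1}, {"slide": [1, 0, 3], "dr": [0, 0, 0], "jaw": 1}, {"slide": [1, 0, 3], "dr": [0, 0, 0], "jaw": 1}, {"slide": [1, 0, 3], "dr": [0, 0, 0], "jaw": 1}])

```text
t: 7.4
tool_pos: [0.5036, 0.1393, 0.3172]
orientation: [0.361, 3.118, 0.001]
force: [-0.1, -0.3, 7.9]
opening: 0.0152
gripper_force: 40.0
```

Request:
servo_tool(increments=[{"slide": [0.2, 0, 0.5], "dr": [0, 0, 0], "jaw": 1}, {"slide": [0.3, 0, 1], "dr": [0, 0, 0], "jaw": 1}, {"slide": [0.3, 0, 1], "dr": [0, 0, 0], "jaw": 1}, {"slide": [0.3, 0, 1], "dr": [0, 0, 0], "jaw": 1}])

```text
t: 7.8
tool_pos: [0.5034, 0.1394, 0.3164]
orientation: [0.361, 3.117, 0.001]
force: [-0.8, -0.5, 9.2]
opening: 0.0153
gripper_force: 40.0
```

```bash
python3 - <<'E'
from look import *
s=read_state();print(s['tool_pos'],s['force'],s['opening'],s['gripper_force']);print(cover()[3:])
E
```

```text
[0.50335364 0.13937873 0.31644727] [-0.77012308 -0.47279718  9.23360011] 0.015309657981879393 40.00296592712402
(np.float64(0.013380210330620078), np.float64(-0.04850019046528283), 1423)
```

Request:
servo_tool(increments=[{"slide": [0.2, 0, 0.5], "dr": [0, 0, 0], "jaw": 1}, {"slide": [0.3, 0, 1], "dr": [0, 0, 0], "jaw": 1}, {"slide": [0.3, 0, 1], "dr": [0, 0, 0], "jaw": 1}, {"slide": [0.3, 0, 1], "dr": [0, 0, 0], "jaw": 1}])

```text
t: 8.25
tool_pos: [0.5031, 0.1394, 0.3156]
orientation: [0.361, 3.117, 0.001]
force: [0.2, -0.0, 10.2]
opening: 0.0153
gripper_force: 40.0
```

Request:
servo_tool(increments=[{"slide": [0.1, 0, 0.5], "dr": [0, 0, 0], "jaw": 1}, {"slide": [0.2, 0, 0.8], "dr": [0, 0, 0], "jaw": 1}, {"slide": [0.2, 0, 0.8], "dr": [0, 0, 0], "jaw": 1}, {"slide": [0.2, 0, 0.8], "dr": [0, 0, 0], "jaw": 1}])

```text
t: 8.65
tool_pos: [0.503, 0.1394, 0.3149]
orientation: [0.362, 3.117, 0.001]
force: [0.3, -1.0, 10.8]
opening: 0.0148
gripper_force: 40.0
```

```bash
python3 - <<'E'
from look import *
s=read_state();print(s['tool_pos'],s['force'],s['opening'],s['gripper_force']);print(cover()[3:],cover('side')[3:])
E
```

```text
[0.5029973  0.13944771 0.31488685] [ 0.30836652 -1.01251936 10.83185575] 0.014832064927530999 40.00368654727936
(np.float64(0.003953126726479065), np.float64(-0.10520403025312794), 1395) (np.float64(0.0021770488677613753), np.float64(0.2934782903399349), 863)
```

Request:
servo_tool(increments=[{"slide": [0.1, 0, 0.4], "dr": [0, 0, 0], "jaw": 1}, {"slide": [0.2, 0, 0.7], "dr": [0, 0, 0], "jaw": 1}, {"slide": [0.2, 0, 0.7], "dr": [0, 0, 0], "jaw": 1}, {"slide": [0.2, 0, 0.7], "dr": [0, 0, 0], "jaw": 1}])

```text
t: 9.15
tool_pos: [0.5029, 0.1395, 0.3143]
orientation: [0.361, 3.117, 0.001]
force: [0.1, -0.4, 10.5]
opening: 0.015
gripper_force: 40.0
```

Request:
servo_tool(increments=[{"slide": [0, 0, 0.3], "dr": [0, 0, 0], "jaw": 1}, {"slide": [0, 0, 0.6], "dr": [0, 0, 0], "jaw": 1}, {"slide": [0, 0, 0.6], "dr": [0, 0, 0], "jaw": 1}, {"slide": [0, 0, 0.6], "dr": [0, 0, 0], "jaw": 1}])

```text
t: 9.55
tool_pos: [0.5028, 0.1395, 0.3137]
orientation: [0.361, 3.117, 0.001]
force: [-1.0, -0.6, 11.3]
opening: 0.0151
gripper_force: 40.0
```

Request:
servo_tool(increments=[{"slide": [0, 0, 0.3], "dr": [0, 0, 0], "jaw": 1}, {"slide": [0, 0, 0.6], "dr": [0, 0, 0], "jaw": 1}, {"slide": [0, 0, 0.6], "dr": [0, 0, 0], "jaw": 1}, {"slide": [0, 0, 0.6], "dr": [0, 0, 0], "jaw": 1}])

```text
t: 9.95
tool_pos: [0.5028, 0.1395, 0.3133]
orientation: [0.361, 3.117, 0.001]
force: [-2.2, -1.1, 12.9]
opening: 0.0155
gripper_force: 40.0
```

Request:
servo_tool(increments=[{"slide": [0, 1, 0], "dr": [0, 0, 0], "jaw": 1}, {"slide": [0, 2.5, 0], "dr": [0, 0, 0], "jaw": 1}, {"slide": [0, 4, 0], "dr": [0, 0, 0], "jaw": 1}, {"slide": [0, 5.5, 0], "dr": [0, 0, 0], "jaw": 1}, {"slide": [0, 7, 0], "dr": [0, 0, 0], "jaw": 1}, {"slide": [0, 8, 0], "dr": [0, 0, 0], "jaw": 1}, {"slide": [0, 8, 0], "dr": [0, 0, 0], "jaw": 1}, {"slide": [0, 8, 0], "dr": [0, 0, 0], "jaw": 1}])

```text
t: 10.75
tool_pos: [0.5046, 0.1473, 0.3132]
orientation: [0.361, 3.117, 0.001]
force: [-1.9, -2.1, 13.0]
opening: 0.0153
gripper_force: 40.0
```

Request:
servo_tool(increments=[{"slide": [0, 0.8, 0], "dr": [0, 0, 0], "jaw": 1}, {"slide": [0, 1.6, 0], "dr": [0, 0, 0], "jaw": 1}, {"slide": [0, 2.4, 0], "dr": [0, 0, 0], "jaw": 1}, {"slide": [0, 3.2, 0], "dr": [0, 0, 0], "jaw": 1}, {"slide": [0, 4, 0], "dr": [0, 0, 0], "jaw": 1}, {"slide": [0, 4, 0], "dr": [0, 0, 0], "jaw": 1}, {"slide": [0, 4, 0], "dr": [0, 0, 0], "jaw": 1}])

```text
t: 11.45
tool_pos: [0.5055, 0.1512, 0.3133]
orientation: [0.361, 3.117, 0.0]
force: [-2.4, -2.0, 13.3]
opening: 0.0151
gripper_force: 40.0
```

Request:
servo_tool(increments=[{"slide": [0, 0.8, 0], "dr": [0, 0, 0], "jaw": 1}, {"slide": [0, 1.6, 0], "dr": [0, 0, 0], "jaw": 1}, {"slide": [0, 2.4, 0], "dr": [0, 0, 0], "jaw": 1}, {"slide": [0, 3, 0], "dr": [0, 0, 0], "jaw": 1}, {"slide": [0, 3, 0], "dr": [0, 0, 0], "jaw": 1}, {"slide": [0, 3, 0], "dr": [0, 0, 0], "jaw": 1}])

```text
t: 12.05
tool_pos: [0.5062, 0.1541, 0.3133]
orientation: [0.361, 3.117, 0.0]
force: [-0.7, -2.6, 13.8]
opening: 0.0152
gripper_force: 40.0
```

Request:
servo_tool(increments=[{"slide": [0, 0.7, 0], "dr": [0, 0, 0], "jaw": 1}, {"slide": [0, 1.4, 0], "dr": [0, 0, 0], "jaw": 1}, {"slide": [0, 2, 0], "dr": [0, 0, 0], "jaw": 1}, {"slide": [0, 2.5, 0], "dr": [0, 0, 0], "jaw": 1}, {"slide": [0, 2.5, 0], "dr": [0, 0, 0], "jaw": 1}, {"slide": [0, 2.5, 0], "dr": [0, 0, 0], "jaw": 1}])

```text
t: 12.65
tool_pos: [0.5068, 0.1565, 0.3133]
orientation: [0.361, 3.117, 0.0]
force: [-1.7, -1.7, 13.3]
opening: 0.0152
gripper_force: 40.0
```

Request:
servo_tool(increments=[{"slide": [0, 0.7, 0], "dr": [0, 0, 0], "jaw": 1}, {"slide": [0, 1.4, 0], "dr": [0, 0, 0], "jaw": 1}, {"slide": [0, 2, 0], "dr": [0, 0, 0], "jaw": 1}, {"slide": [0, 2, 0], "dr": [0, 0, 0], "jaw": 1}, {"slide": [0, 2, 0], "dr": [0, 0, 0], "jaw": 1}])

```text
t: 13.15
tool_pos: [0.5072, 0.1585, 0.3133]
orientation: [0.361, 3.117, 0.001]
force: [-2.7, -2.1, 12.9]
opening: 0.0156
gripper_force: 40.0
```

Request:
servo_tool(increments=[{"slide": [0, 0.7, 0], "dr": [0, 0, 0], "jaw": 1}, {"slide": [0, 1.4, 0], "dr": [0, 0, 0], "jaw": 1}, {"slide": [0, 2, 0], "dr": [0, 0, 0], "jaw": 1}, {"slide": [0, 2, 0], "dr": [0, 0, 0], "jaw": 1}, {"slide": [0, 2, 0], "dr": [0, 0, 0], "jaw": 1}])

```text
t: 13.65
tool_pos: [0.5077, 0.1604, 0.3133]
orientation: [0.361, 3.117, 0.0]
force: [-2.4, -1.7, 13.0]
opening: 0.0153
gripper_force: 40.0
```

Request:
servo_tool(increments=[{"slide": [0, 0.7, 0], "dr": [0, 0, 0], "jaw": 1}, {"slide": [0, 1.4, 0], "dr": [0, 0, 0], "jaw": 1}, {"slide": [0, 2, 0], "dr": [0, 0, 0], "jaw": 1}, {"slide": [0, 2, 0], "dr": [0, 0, 0], "jaw": 1}, {"slide": [0, 2, 0], "dr": [0, 0, 0], "jaw": 1}])

```text
t: 14.15
tool_pos: [0.5081, 0.1624, 0.3133]
orientation: [0.361, 3.117, 0.001]
force: [-2.2, -1.0, 13.2]
opening: 0.0149
gripper_force: 40.0
```

Request:
servo_tool(increments=[{"slide": [0, 0.7, 0], "dr": [0, 0, 0], "jaw": 1}, {"slide": [0, 1.4, 0], "dr": [0, 0, 0], "jaw": 1}, {"slide": [0, 2, 0], "dr": [0, 0, 0], "jaw": 1}, {"slide": [0, 2, 0], "dr": [0, 0, 0], "jaw": 1}, {"slide": [0, 2, 0], "dr": [0, 0, 0], "jaw": 1}])

```text
t: 14.65
tool_pos: [0.5086, 0.1643, 0.3133]
orientation: [0.361, 3.117, 0.001]
force: [-2.3, -1.8, 12.9]
opening: 0.015
gripper_force: 40.0
```

Request:
servo_tool(increments=[{"slide": [0, 0.7, 0], "dr": [0, 0, 0], "jaw": 1}, {"slide": [0, 1.4, 0], "dr": [0, 0, 0], "jaw": 1}, {"slide": [0, 2, 0], "dr": [0, 0, 0], "jaw": 1}, {"slide": [0, 2, 0], "dr": [0, 0, 0], "jaw": 1}, {"slide": [0, 2, 0], "dr": [0, 0, 0], "jaw": 1}])

```text
t: 15.15
tool_pos: [0.509, 0.1663, 0.3133]
orientation: [0.361, 3.117, 0.001]
force: [-2.8, -1.3, 12.2]
opening: 0.0153
gripper_force: 40.0
```

Request:
servo_tool(increments=[{"slide": [0, 0.7, 0], "dr": [0, 0, 0], "jaw": 1}, {"slide": [0, 1.4, 0], "dr": [0, 0, 0], "jaw": 1}, {"slide": [0, 2, 0], "dr": [0, 0, 0], "jaw": 1}, {"slide": [0, 2, 0], "dr": [0, 0, 0], "jaw": 1}, {"slide": [0, 2, 0], "dr": [0, 0, 0], "jaw": 1}])

```text
t: 15.65
tool_pos: [0.5095, 0.1682, 0.3133]
orientation: [0.361, 3.117, 0.001]
force: [-1.3, -2.3, 12.8]
opening: 0.0152
gripper_force: 40.0
```

Request:
servo_tool(increments=[{"slide": [0, 0.7, 0], "dr": [0, 0, 0], "jaw": 1}, {"slide": [0, 1.4, 0], "dr": [0, 0, 0], "jaw": 1}, {"slide": [0, 2, 0], "dr": [0, 0, 0], "jaw": 1}, {"slide": [0, 2, 0], "dr": [0, 0, 0], "jaw": 1}, {"slide": [0, 2, 0], "dr": [0, 0, 0], "jaw": 1}])

```text
t: 16.15
tool_pos: [0.5099, 0.1702, 0.3133]
orientation: [0.361, 3.117, 0.001]
force: [-2.7, -1.3, 13.5]
opening: 0.0151
gripper_force: 40.0
```

Request:
servo_tool(increments=[{"slide": [0, 0.7, 0], "dr": [0, 0, 0], "jaw": 1}, {"slide": [0, 1.4, 0], "dr": [0, 0, 0], "jaw": 1}, {"slide": [0, 2, 0], "dr": [0, 0, 0], "jaw": 1}, {"slide": [0, 2, 0], "dr": [0, 0, 0], "jaw": 1}, {"slide": [0, 2, 0], "dr": [0, 0, 0], "jaw": 1}])

```text
t: 16.65
tool_pos: [0.5103, 0.1713, 0.3132]
orientation: [0.362, 3.118, -0.003]
force: [-3.4, -8.0, 15.3]
opening: 0.015
gripper_force: 40.0
```

Contact is felt at 33 mm of slide: the y force rises to 8 N, against about 2 N of sliding friction. Next I'll ease the downward load onto the bridge.

Request:
servo_tool(increments=[{"slide": [0, 0, -0.5], "dr": [0, 0, 0], "jaw": 1}, {"slide": [0, 0, -1], "dr": [0, 0, 0], "jaw": 1}, {"slide": [0, 0, -1.5], "dr": [0, 0, 0], "jaw": 1}, {"slide": [0, 0, -2], "dr": [0, 0, 0], "jaw": 1}, {"slide": [0, 0, -2], "dr": [0, 0, 0], "jaw": 1}, {"slide": [0, 0, -2], "dr": [0, 0, 0], "jaw": 1}])

```text
t: 17.25
tool_pos: [0.5103, 0.1713, 0.3136]
orientation: [0.362, 3.118, -0.003]
force: [3.2, -4.4, 3.1]
opening: 0.015
gripper_force: 40.0
```

```bash
python3 - <<'E'
from look import *
s=read_state();print(s['tool_pos'],s['force'],s['opening']);print(cover()[3:],cover('side')[3:])
E
```

```text
[0.51029297 0.17128586 0.31359004] [ 3.19027458 -4.39204557  3.12100064] 0.014973357516480863
(np.float64(0.004481025832785194), np.float64(2.6205076596031804), 1402) (np.float64(0.005509937725531622), np.float64(2.7644906292250653), 901)
```

Request:
servo_tool(increments=[{"slide": [0, 0.3, 0], "dr": [0, 0, 0], "jaw": 1}, {"slide": [0, 0.6, 0], "dr": [0, 0, 0], "jaw": 1}, {"slide": [0, 0.6, 0], "dr": [0, 0, 0], "jaw": 1}, {"slide": [0, 0.6, 0], "dr": [0, 0, 0], "jaw": 1}])

```text
t: 17.75
tool_pos: [0.5104, 0.1715, 0.3136]
orientation: [0.363, 3.118, -0.004]
force: [2.6, -7.5, 4.4]
opening: 0.0155
gripper_force: 40.0
```

Request:
servo_tool(increments=[{"slide": [0, -0.5, 0], "dr": [0, 0, 0], "jaw": 1}, {"slide": [0, -0.5, 0], "dr": [0, 0, 0], "jaw": 0.7}, {"slide": [0, -0.5, 0], "dr": [0, 0, 0], "jaw": 0.6}, {"slide": [0, -0.5, 0], "dr": [0, 0, 0], "jaw": 0.6}, {"slide": [0, -0.5, 0], "dr": [0, 0, 0], "jaw": 0.6}, {"slide": [0, -0.5, 0], "dr": [0, 0, 0], "jaw": 0.6}, {"slide": [0, -0.5, -10], "dr": [0, 0, 0], "jaw": 0.6}, {"slide": [0, -0.5, -30], "dr": [0, 0, 0], "jaw": 0.6}, {"slide": [0, -0.5, -60], "dr": [0, 0, 0], "jaw": 0.6}, {"slide": [0, -0.5, -100], "dr": [0, 0, 0], "jaw": 0.6}, {"slide": [30, -0.5, -140], "dr": [0, 0, 0], "jaw": 0.6}, {"slide": [38, -0.5, -140], "dr": [0, 0, 0], "jaw": 0.6}, {"slide": [38, -0.5, -140], "dr": [0, 0, 0], "jaw": 0.6}])

```text
t: 19.05
tool_pos: [0.4721, 0.1814, 0.4553]
orientation: [0.36, 3.117, 0.002]
force: [0.2, 0.3, -1.0]
opening: 0.0374
gripper_force: 0.0
```

```bash
python3 - <<'E'
from look import *
print(read_state()['force']);r=cover();print(r[3:],cover('side')[3:])
a,d=read_camera('wrist');P=pts('wrist',d)
m=(a.max(2)<70)&(d>0)&(P[...,2]>.12)&(P[...,2]<.175)&(np.linalg.norm(P[...,:2]-[.511,.171],axis=2)<.03)
q=P[m];t=q[q[:,2]>np.percentile(q[:,2],98)-.003];print('top',len(t),t.mean(0).round(4))
cv2.imwrite('pics/w3.png',a[150:300,200:500,::-1].repeat(2,0).repeat(2,1))
E
```

```text
[ 0.21124569  0.28069864 -1.01143331]
(np.float64(0.005088391949937655), np.float64(-0.004365554752860287), 1405) (np.float64(0.005507078614361812), np.float64(0.14834845108866912), 906)
top 121 [0.5101 0.1706 0.157 ]
```

View pics/w3.png

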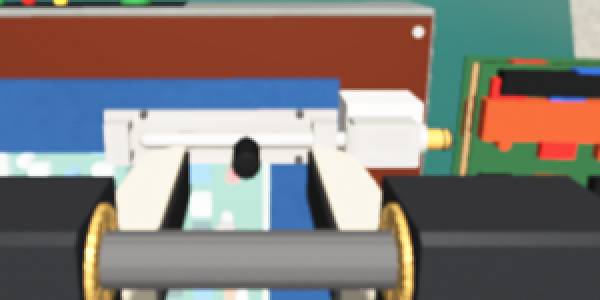

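The cover stays down at about 0.005 rad. The bolt is in the keeper at crop (345,140), and the knob has stayed where contact was felt.

```bash
python3 -c "
from plant import *
print(close_job())"
```

```text
the job is handed in; nothing more can be done
None
```

I shut the cover, slid the bolt 33 mm until it met a solid stop I took to be the switch face, let go and handed the job in; the cover stayed down at about 0.005 rad, but no verdict came back.

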